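# Stand a jar in the door rack of the counter fridge

### The job

Swing the door of the little counter fridge open until it stands about square to the fridge's front, then stand the squat jar upright in the rack on the inside of the door, setting it down and not dropping it; leave the door open. Before you open the door, set aside whichever of the jar and the tall shaker stands in its way, so that the door bumps neither; the shaker must end standing upright on the counter. Leave the bell on the fridge, the olive pot and the mustard pot where they are.

Things in the scene. Friction and masses are not known exactly. Their poses are not given: they have to be found in the camera images.
- fridge: small white counter fridge, fixed to the counter, 200 mm wide (y), 160 mm deep (x) and 212 mm high; origin at the centre of its underside (door not counted), x points away from its front, z up; the 18 mm door covers the front, its outer face at x = -98 mm
- fridge_door (a joint): door hinge, rad: 0 shut, grows as it opens (clockwise from above, towards the robot), 1.57 square to the front, stop at 1.8. May start ajar by up to 0.08. Light friction (0.12 N m) holds it where it is left; no latch, no spring. The door is 200 mm wide, z 10 to 200 mm
- door_hinge (a point): point on the upright hinge axis at counter height, at the door's outer face on the fridge's left edge as one faces it (fridge frame x = -98, y = +100 mm); fixed to the fridge, axes as the fridge's. The swinging door reaches 201 mm from here
- door_handle (a point): grip point of the door handle, an upright round steel bar of 12 mm diameter, z 74 to 196 mm, 38 mm out from the door's outer face and 170 mm from the hinge edge; this point lies on the bar's axis at z = 170 mm. Two stays join the bar to the door at z = 90 and 155 mm. Turns with the door: x points from the handle into the door (square to it), y along the door to the hinge
- door_rack (a point): centre of the rack's floor (top face, z = 108 mm) inside the door, 95 mm from the hinge edge; turns with the door: x away from the door's inner face, y along the door to the hinge. Inside 72 mm (x) by 124 mm (y): door panel on the -x side (top edge z = 200 mm), 4 mm thick rail on the other sides (top z = 125 mm). Under the fridge's roof until the door is open
- jar_mid (a point): squat round glass jar with a screw lid, 56 mm in diameter, 80 mm high, about 0.2 to 0.35 kg; this point is its centre, half-way up (40 mm over its foot)
- shaker_mid (a point): slim tall shaker, 44 mm in diameter up to 66 mm and 34 mm at its cap, 90 mm high, its foot not quite flat (leans up to 0.05 rad), about 0.1 kg; this point is its centre, half-way up (45 mm over its foot). Of jar and shaker one starts in front of the fridge, in the door's way, the other to the right of it, out of the way
- olive_pot: bystander: clear lidded deli pot, 73 mm in diameter, 64 mm high; origin at the centre of its underside
- mustard: bystander: small white pot with a flat overhanging lid, 61 mm in diameter, 48 mm high; origin at the centre of its underside
- bell: bystander: domed service bell with a black foot, 76 mm in diameter, 54 mm high, standing on the fridge's roof (z = 212 mm); origin at the centre of its underside
- guard_post (a point): foot of the near right post (13 mm thick) of the fixed glass guard over the far part of the counter. The guard's flat glass top, z = 284 to 290 mm, starts at a straight near edge that runs from this post 347 mm to the next post, along world direction (0.50, 0.87), and reaches 0.3 m back from it; the fridge stands partly under it
- rail_end (a point): right end of a fixed level rail (24 x 15 mm, at z = 328 mm) at the left of the work, which runs on from here along world direction (0.50, 0.87) for 1.6 m; the arm starts beside it, on its robot side
- citrus_press: fixed tall citrus press to the right of the work: base 235 x 170 mm (its x and y), 470 mm high with its lever; origin at the centre of its base

How it is judged:
By the outcome, as a careful person would: the job done as asked, in the order asked, and still so for the second after the job is handed in, with the robot touching nothing.
It also fails if it takes over 69 s, if anything falls off the work surface, if the arm or the gripper's body presses on something with over 40 N, if the wrist force passes 120 N, or if a joint passes its speed limit or range.

### The arm

A 6-joint arm with a two-finger parallel gripper is mounted at the origin on a cart in front of the work surface, level with it; the furniture and walls round the work are solid. World frame = base frame: x ahead of the robot, y to its left, z up, the work surface at z = 0. Lengths are in m, angles in rad, forces in N, time in s.
With the tool pointing down it reaches from about 0.35 to 0.8 m from the base axis. Payload 7.3 kg.
Tool frame: the origin (TCP) lies between the finger pads; the fingertips stand 25 mm ahead of it and the grasp point (between the pads) lies 6 mm ahead of it (r.tip_extent is the distance from the TCP to the fingertips, in m); z points along the fingers, y is the direction in which the jaws open and shut (so a half turn about z gives the same grasp; the last joint's range is limited). The gripper opens to 85 mm and grips with 20 to 120 N. Pads are 22 mm wide; open, the fingers measure 114 mm over their backs; the gripper's body (76 mm by 85 mm) begins 54 mm behind the grasp point. The pads swing forward as they close: fully open they stand 13 mm farther back than shut.
Start: joints at [1.097, 0.342, 1.524, -0, 1.275, -0.146], TCP at [0.169, 0.497, 0.256] pointing down, gripper open.
Joint ranges: [-2.53, 2.53], [-0.77, 2.02], [0.04, 2.7], [-1, 4.14], [0.28, 2.66], [-3.11, 3.11]. Speed limits (rad/s): [2.57, 2.57, 3.14, 3.14, 3.14, 3.14].

### API

Orientations are given as a unit quaternion [x, y, z, w].
In Python, from workcell import r, command_gripper, optics gives the robot as it stands. The module is installed in compiled form; this text tells all that it offers. Calls block until the motion is done:
- r.reach(position, orientation): joint-space move of the TCP to a pose.
- r.move_straight(position, orientation=None, speed=0.15, max_force=None): straight line of the TCP; orientation=None keeps the orientation; speed is the mean speed in m/s. With max_force (N) it stops when the force on the tool has changed by that much, and returns True; else False.
- r.movej(angles): joint-space move.
- command_gripper(opening, force=None): finger opening in m; force is the grip in N (None keeps the last); returns when the fingers have stopped.
- r.hold(seconds).
- r.solve_ik(position, orientation): joint angles nearest the present ones, or None.
- r.read_state(): the state.
- optics.get_image(name): name is "side" or "top" or "wrist"; returns (picture, depth): 480x640x3 uint8, red, green, blue; 480x640 float32, m along the optical axis (not along the pixel's ray), 0 where there is no reading.
- optics.camera_model(name): a dict with "K" (3x3 intrinsics, pixels), "R" (3x3) and "t" (3): a world point X has camera coordinates R X + t; the wrist camera has in their place "tool_from_camera" (4x4, takes a point from camera to tool coordinates, whose origin is the TCP and whose axes are the flange's). Camera axes: x right, y down, z forward; pixel columns grow to the right and rows downward; lengths in m; the calibration is good to about 2 mm. A picture is of the moment at which its call begins: read the wrist's pose just before it. camera_model takes no time and is no camera call.
A pose or a line that the arm cannot do raises r.PlanningError and nothing moves.
- r.finish_job(): hands the job in, once; it reports no verdict.
The state is a dict: "time_s": time; "joint_positions": joint angles; "dq": joint speeds; "tau": joint torques, N m; "eef_pos": TCP position; "eef_rot": TCP orientation; "contact_force": force on the tool from outside, world axes, zero at the start; "torque": the same for the moment, N m; "grip_width": finger opening in m.
Only numpy, scipy, OpenCV 4.12 (cv2) and the standard library are available. Lean on these libraries where they do the work, as an engineer would, in place of code of your own. Each camera call takes 0.05 s, during which the arm holds its last target. There are 200 camera calls.

## Working session

There is one attempt and no reset: what is moved stays moved. The work goes in short steps, each a Python script; the robot and the scene stay as the last script left them, time stands still between calls to the robot, and variables do not carry over. Pictures are saved under pics/ and viewed, about 8 in all and at most 12, crops included, and the job is handed in when it is done.

```bash
mkdir -p pics; cat > h.py <<'E'
import numpy as np, cv2
from workcell import r, command_gripper, optics
from scipy.spatial.transform import Rotation as Ro
def cloud(name):
    pose=r.read_state(); im,d=optics.get_image(name); m=optics.camera_model(name); K=np.array(m["K"])
    v,u=np.mgrid[:480,:640]; P=np.stack([(u-K[0,2])/K[0,0]*d,(v-K[1,2])/K[1,1]*d,d],-1)
    if name=="wrist":
        T=np.array(m["tool_from_camera"]); P=P@T[:3,:3].T+T[:3,3]
        P=P@Ro.from_quat(pose["eef_rot"]).as_matrix().T+np.array(pose["eef_pos"])
    else: P=(P-np.array(m["t"]))@np.array(m["R"])
    P[d==0]=np.nan
    return im,P
def save(im,n): cv2.imwrite("pics/"+n,im[...,::-1])
E
python3 - <<'E'
from h import *
s=r.read_state(); print(s["time_s"],s["eef_pos"],s["eef_rot"])
for n in("side","top"):
    im,P=cloud(n); save(im,n+"0.png"); np.savez(n+"0.npz",im=im,P=P)
    m=optics.camera_model(n); print(n,np.round(m["K"],1).tolist(),np.round(-np.array(m["R"]).T@m["t"],3),np.round(m["R"],2).tolist(), np.isnan(P[...,0]).mean())
print(np.round(optics.camera_model("wrist")["tool_from_camera"],3))
E
```

```text
0.0 [0.16882174 0.49672493 0.25560653] [ 1.63143545e-01  9.86602024e-01 -7.56401280e-04 -2.38880404e-04]
side [[605.5, 0.0, 308.1], [0.0, 605.5, 236.2], [0.0, 0.0, 1.0]] [-0.185 -0.752  1.371] [[0.74, -0.67, -0.02], [-0.51, -0.54, -0.67], [0.44, 0.51, -0.74]] 0.004280598958333334
top [[460.7, 0.0, 320.2], [0.0, 460.7, 236.1], [0.0, 0.0, 1.0]] [0.286 0.079 1.351] [[0.0, -1.0, 0.04], [-0.98, -0.01, -0.19], [0.19, -0.03, -0.98]] 0.004055989583333333
[[ 0.    -0.963 -0.269  0.068]
 [ 1.     0.     0.    -0.   ]
 [-0.    -0.269  0.963 -0.118]
 [ 0.     0.     0.     1.   ]]
```

View pics/side0.png

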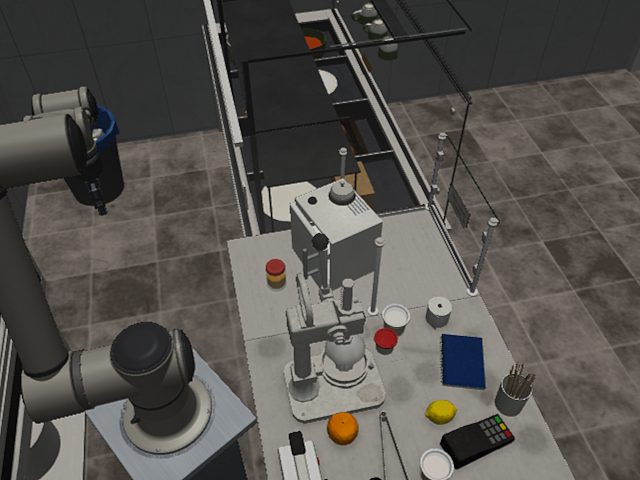

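View pics/top0.png

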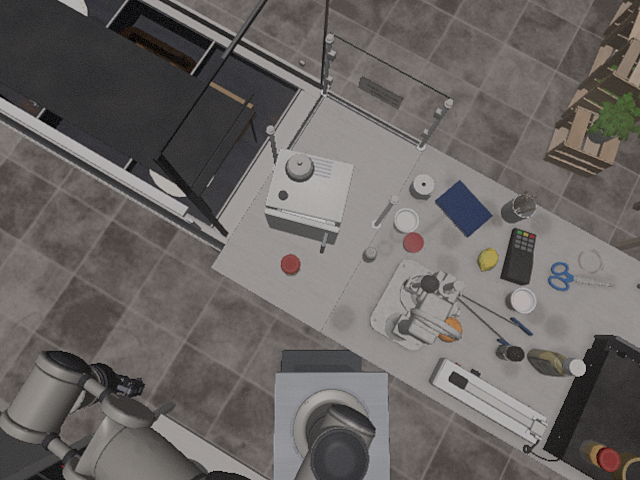

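The side view shows the jar (red lid, ~(276,268)) in front of the fridge, with the press at (335,350). In the top view the jar lid is at (290,264), the fridge roof at ~(310,190), the handle at (323,243), the shaker at (370,254) and a guard post at (385,212). So the jar is in the door's way.

```bash
python3 - <<'E'
from h import *
D=np.load("top0.npz"); im,P=D["im"],D["P"]
def comp(mask,name,mn=15):
    n,l,st,c=cv2.connectedComponentsWithStats(mask.astype(np.uint8))
    for i in range(1,n):
        if st[i,4]>=mn:
            q=P[l==i]; print(name,st[i,4],c[i].round(0),"med",np.nanmedian(q,0).round(3),"min",np.nanmin(q,0).round(3),"max",np.nanmax(q,0).round(3))
v,u=np.mgrid[:480,:640]; box=(u>210)&(u<460)&(v>90)&(v<350)
z=P[...,2]
roof=box&(abs(z-.212)<.006)&(u<360); comp(roof,"roof")
q=P[roof][:,:2].astype(np.float32); rc=cv2.minAreaRect(q); print(rc,cv2.boxPoints(rc))
door=box&(abs(z-.2)<.005)&(u<360)&(v>190); comp(door,"door200",8)
comp(box&(z>.23)&(z<.28)&(u<360),"bell/up")
comp(box&(z>.03)&(z<.11)&(u<440)&(v>150),"objs",30)
comp(box&(z>.12)&(u>355)&(u<400),"post")
S=np.load("side0.npz");
big=cv2.resize(im[140:290,240:440],None,fx=4,fy=4,interpolation=cv2.INTER_CUBIC); save(big,"crop1.png")
E
```

```text
roof 3907 [312. 188.] med [0.626 0.052 0.212] min [ 0.54  -0.047  0.206] max [0.735 0.18  0.218]
((0.6385403275489807, 0.08015551418066025), (0.23693570494651794, 0.17554262280464172), 73.52728271484375) [[ 0.520779   -0.00856148]
 [ 0.6891165  -0.05833813]
 [ 0.75630164  0.1688725 ]
 [ 0.5879642   0.21864915]]
door200 448 [302. 220.] med [0.546 0.088 0.199] min [ 0.514 -0.01   0.195] max [0.58  0.183 0.205]
bell/up 32 [272. 137.] med [0.748 0.163 0.252] min [0.745 0.158 0.234] max [0.751 0.173 0.279]
bell/up 507 [300. 166.] med [0.673 0.091 0.247] min [0.646 0.061 0.23 ] max [0.709 0.124 0.269]
objs 264 [218. 161.] med [0.744 0.33  0.086] min [0.69  0.298 0.077] max [0.775 0.348 0.094]
objs 409 [423. 186.] med [ 0.686 -0.269  0.057] min [ 0.657 -0.303  0.03 ] max [ 0.721 -0.239  0.064]
objs 837 [409. 230.] med [ 0.558 -0.225  0.058] min [ 0.489 -0.266  0.03 ] max [ 0.614 -0.179  0.072]
objs 63 [310. 218.] med [0.574 0.063 0.107] min [0.562 0.022 0.102] max [0.587 0.102 0.11 ]
objs 54 [214. 220.] med [0.572 0.334 0.068] min [0.566 0.33  0.031] max [0.58  0.346 0.109]
objs 35 [379. 22
[... 175 characters left out ...]
 ]
objs 46 [331. 241.] med [0.516 0.004 0.072] min [ 0.514 -0.01   0.033] max [0.519 0.015 0.108]
objs 188 [370. 255.] med [ 0.476 -0.105  0.081] min [ 0.461 -0.129  0.031] max [ 0.498 -0.089  0.094]
objs 342 [290. 265.] med [0.445 0.117 0.079] min [0.422 0.09  0.035] max [0.474 0.144 0.087]
objs 469 [397. 322.] med [ 0.288 -0.178  0.085] min [ 0.238 -0.218  0.03 ] max [ 0.401 -0.152  0.11 ]
objs 109 [409. 300.] med [ 0.349 -0.205  0.106] min [ 0.328 -0.221  0.1  ] max [ 0.373 -0.191  0.11 ]
post 318 [387.  97.] med [ 0.905 -0.149  0.168] min [ 0.883 -0.183  0.138] max [ 0.937 -0.09   0.2  ]
post 150 [390. 205.] med [ 0.575 -0.134  0.256] min [ 0.567 -0.146  0.122] max [ 0.587 -0.126  0.3  ]
```

View pics/crop1.png

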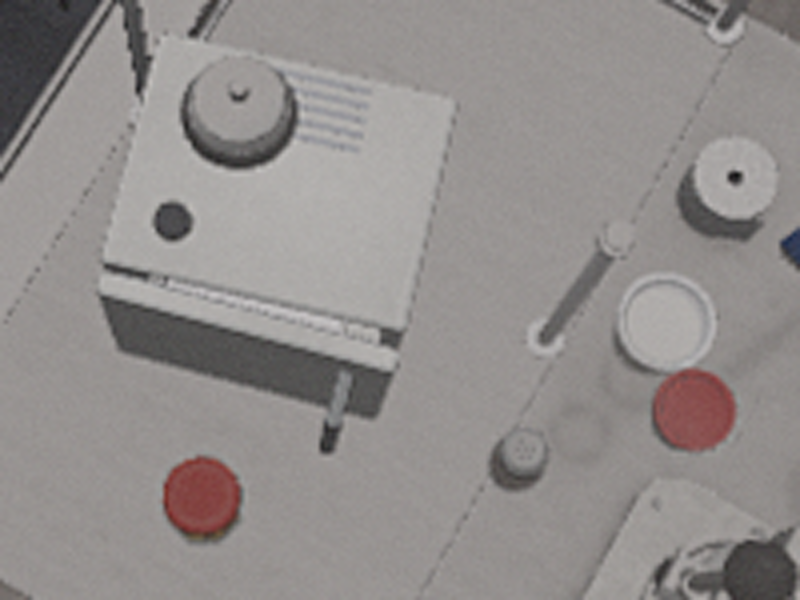

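```bash
python3 - <<'E'
from h import *
m=optics.camera_model("top");K=np.array(m["K"]);R=np.array(m["R"]);t=np.array(m["t"]);C=-R.T@t
def ray(cx,cy,z):
    u,v=240+(cx+.5)/4-.5,140+(cy+.5)/4-.5
    d=R.T@np.linalg.solve(K,[u,v,1]); return (C+d*(z-C[2])/d[2])[:2]
c={n:ray(*p,z) for n,p,z in[("BL",(160,35),.212),("BR",(455,100),.212),("FR",(400,330),.212),("FL",(103,265),.212),("DL",(100,293),.2),("DR",(395,369),.2),("HT",(330,430),.196),("post",(543,340),0),("posttop",(617,235),.3),("jar",(203,497),.08),("shk",(525,452),.09),("must",(694,411),.048),("olive",(667,322),.064)]}
for n in c: print(n,c[n].round(4))
a=lambda p,q:np.degrees(np.arctan2(*(p-q)[::-1]))
print("x dirs",a(c["BL"],c["FL"]),a(c["BR"],c["FR"]),"y dirs",a(c["FL"],c["FR"]),a(c["BL"],c["BR"]),"door",a(c["DL"],c["DR"]))
print("sizes",*[np.linalg.norm(c[i]-c[j]).round(3) for i,j in("FL FR","BL BR","FL BL","FR BR","DL DR")for i,j in[(i,j)]] if 0 else [np.linalg.norm(c[i]-c[j]).round(3) for i,j in [("FL","FR"),("BL","BR"),("FL","BL"),("FR","BR"),("DL","DR")]])
D=np.load("top0.npz");P=D["P"];v,u=np.mgrid[:480,:640]
k=(abs(P[...,2]-.328)<.012)&(v<330)&(u<300)
n,l,st,cc=cv2.connectedComponentsWithStats(k.astype(np.uint8))
for i in range(1,n):
    if st[i,4]>8: q=P[l==i];print(st[i],np.nanmin(q,0).round(3),np.nanmax(q,0).round(3))
E
```

```text
BL [0.734  0.1451]
BR [ 0.6925 -0.0471]
FR [ 0.539  -0.0105]
FL [0.5793 0.1782]
DL [0.5639 0.1807]
DR [ 0.5161 -0.0081]
HT [0.477  0.0332]
post [ 0.5795 -0.1351]
posttop [ 0.5785 -0.133 ]
jar [0.4484 0.1166]
shk [ 0.4802 -0.1067]
must [ 0.5176 -0.2362]
olive [ 0.5798 -0.2151]
x dirs -12.101550178802926 -13.433456424758067 y dirs 77.95361919717199 77.82976352563108 door 75.81102528000304
sizes 0.193 0.197 0.158 0.158 0.195
[   0   98  190  120 2293] [0.523 0.34  0.318] [0.8   0.791 0.339]
[186 190  10   9  37] [0.567 0.329 0.317] [0.581 0.347 0.34 ]
```

```bash
python3 - <<'E'
from h import *
for n in("top","side"):
    P=np.load(n+"0.npz")["P"]
    k=(abs(P[...,2]-.332)<.02)&(P[...,1]>.1)&(P[...,0]>0)&(P[...,0]<1.2)
    q=P[k]; s=q[:,:2]@[.87,-.5]; tt=q[:,:2]@[.5,.87]
    hh,e=np.histogram(s,bins=np.arange(-.8,.8,.04))
    for c,a in zip(hh,e):
        if c>15:
            w=(s>=a)&(s<a+.04); print(n,"s",a.round(2),c,"t",tt[w].min().round(3),tt[w].max().round(3),"z",q[w,2].min().round(3),q[w,2].max().round(3))
s=np.load("side0.npz")["P"]
for p in[(205,60),(215,100),(225,150),(240,220),(228,200),(255,200)]: print(p,s[p[1],p[0]].round(3))
j=r.read_state(); 
print([np.round(x,2) for x in [[.87*.169-.5*.497,.5*.169+.87*.497]]])
E
```

```text
top s -0.12 259 t 0.443 0.5 z 0.312 0.352
top s -0.08 60 t 0.447 0.504 z 0.313 0.349
top s 0.24 167 t 0.567 1.076 z 0.318 0.339
top s 0.28 2128 t 0.565 1.086 z 0.32 0.341
top s 0.32 93 t 0.576 0.589 z 0.313 0.352
top s 0.36 58 t 0.58 0.589 z 0.344 0.352
top s 0.4 57 t 0.58 0.589 z 0.342 0.352
top s 0.44 51 t 0.58 0.589 z 0.343 0.352
top s 0.48 56 t 0.581 0.588 z 0.343 0.352
top s 0.52 47 t 0.581 0.588 z 0.342 0.352
top s 0.56 49 t 0.581 0.588 z 0.343 0.352
side s -0.12 242 t 0.436 0.538 z 0.312 0.352
side s -0.08 37 t 0.441 0.505 z 0.312 0.346
side s 0.24 68 t 0.565 1.397 z 0.317 0.336
side s 0.28 1094 t 0.559 1.42 z 0.313 0.342
side s 0.32 163 t 0.569 1.383 z 0.312 0.352
side s 0.36 60 t 0.574 1.373 z 0.336 0.352
side s 0.4 51 t 0.575 0.594 z 0.338 0.351
side s 0.44 51 t 0.574 0.592 z 0.34 0.352
side s 0.48 48 t 0.575 0.592 z 0.335 0.352
side s 0.52 49 t 0.573 0.59 z 0.341 0.352
side s 0.56 49 t 0.574 0.589 z 0.34 0.352
(205, 60) [ 1.339  1.801 -0.399]
(215, 100) [ 1.284  1.674 -0.566]
(225, 150) [ 1.247  1.59  -0.846]
(240, 220) [ 0.982  1.115 -0.875]
(228, 200) [ 1.023  1.269 -0.868]
(255, 200) [ 0.736  0.598 -0.201]
[array([-0.1 ,  0.52])]
```

```bash
cat >> h.py <<'E'
th=np.radians(-12.3); fx=np.array([np.cos(th),np.sin(th)]); fy=np.array([-fx[1],fx[0]]); H=np.array([.562,.184])
def q(adeg): a=np.radians(adeg)/2; return [np.cos(a),np.sin(a),0,0]
def door(ang,along,out):
    """world xy of a door point: along from hinge edge, out from outer face; ang=opening"""
    c,s=np.cos(-ang),np.sin(-ang); R=np.array([[c,-s],[s,c]]); return H+R@(-fy*along-fx*out)
def p3(xy,z): return [float(xy[0]),float(xy[1]),z]
def st(tag=""):
    s=r.read_state(); print(tag,"t",round(s["time_s"],2),"p",np.round(s["eef_pos"],3),"F",np.round(s["contact_force"],1),"w",round(s["grip_width"],4),"j6",round(s["joint_positions"][5],2)); return s
E
python3 - <<'E'
from h import *
J=np.array([.447,.117])
tests={"jar":(J,.054),"aside":([.40,-.03],.056),"aside_hi":([.40,-.03],.27),"h0":(door(.037,.17,.038),.178),"h45":(door(.8,.17,.038),.178),"h90":(door(1.57,.17,.038),.178),"rack":(door(1.57,.095,-.054),.164),"rackhi":(door(1.57,.095,-.054),.29)}
for n,(xy,z) in tests.items():
    o=[]
    for a in(-102.3,-57,-12.3,33,77.7,122,167.7,212,257.7):
        s=r.solve_ik(p3(xy,z),q(a)); o.append((a,None if s is None else round(float(s[5]),2)))
    print(n,np.round(xy,3),o)
E
```

```text
jar [0.447 0.117] [(-102.3, -2.84), (-57, 2.66), (-12.3, 1.88), (33, 1.08), (77.7, 0.3), (122, -0.47), (167.7, -1.27), (212, -2.04), (257.7, -2.84)]
aside [ 0.4  -0.03] [(-102.3, 3.09), (-57, 2.3), (-12.3, 1.52), (33, 0.73), (77.7, -0.05), (122, -0.83), (167.7, -1.62), (212, -2.4), (257.7, 3.09)]
aside_hi [ 0.4  -0.03] [(-102.3, 3.09), (-57, 2.3), (-12.3, 1.52), (33, 0.73), (77.7, -0.05), (122, -0.83), (167.7, -1.62), (212, -2.4), (257.7, 3.09)]
h0 [0.483 0.029] [(-102.3, -3.03), (-57, 2.47), (-12.3, 1.69), (33, 0.9), (77.7, 0.12), (122, -0.66), (167.7, -1.46), (212, -2.23), (257.7, -3.03)]
h45 [0.398 0.127] [(-102.3, -2.8), (-57, 2.69), (-12.3, 1.91), (33, 1.12), (77.7, 0.34), (122, -0.43), (167.7, -1.23), (212, -2.01), (257.7, -2.8)]
h90 [0.404 0.257] [(-102.3, -2.52), (-57, 2.97), (-12.3, 2.19), (33, 1.4), (77.7, 0.62), (122, -0.15), (167.7, -0.95), (212, -1.72), (257.7, -2.52)]
rack [0.458 0.151] [(-102.3, -2.77), (-57, 2.73), (-12.3, 1.95), (33, 1.16), (77.7, 0.37), (122, -0.4), (167.7, -1.2), (212, -1.97), (257.7, -2.77)]
rackhi [0.458 0.151] [(-102.3, -2.77), (-57, 2.73), (-12.3, 1.95), (33, 1.16), (77.7, 0.37), (122, -0.4), (167.7, -1.2), (212, -1.97), (257.7, -2.77)]
```

```bash
python3 - <<'E'
from h import *
J=np.array([.447,.117]); A=np.array([.40,-.03])
command_gripper(.085)
r.reach(p3(J,.20),q(77.7)); st("above")
print(r.move_straight(p3(J,.056),speed=.12,max_force=12)); st("down")
command_gripper(.03,40); st("grip")
r.move_straight(p3(J,.27),speed=.2); s=st("up")
r.move_straight(p3(A,.27),speed=.2)
r.move_straight(p3(A,.075),speed=.2)
print(r.move_straight(p3(A,.052),speed=.03,max_force=4)); s=st("set")
E
```

```text
above t 2.05 p [0.447 0.118 0.2  ] F [-0.6  0.5 -0.9] w 0.0849 j6 0.3
False
down t 3.4 p [0.447 0.117 0.057] F [ 0.6 -0.4  0.1] w 0.0849 j6 0.3
grip t 3.8 p [0.448 0.117 0.057] F [-1.2 -1.   7.8] w 0.0562 j6 0.3
up t 5.02 p [0.446 0.117 0.269] F [-0.4 -0.2 -3.8] w 0.0558 j6 0.3
True
set t 7.67 p [ 0.4   -0.03   0.057] F [-0.6  0.2  7.4] w 0.0564 j6 -0.05
```

```bash
python3 - <<'E'
from h import *
A=np.array([.40,-.03])
command_gripper(.085); 
r.move_straight(p3(A,.20),speed=.2); st("up")
h0=door(.037,.17,.038)
r.reach(p3(h0-.03*fx,.33),q(167.7)); st("look")
im,P=cloud("wrist"); save(im,"w1.png"); np.savez("w1.npz",im=im,P=P)
k=(abs(P[...,2]-.193)<.012)&(np.hypot(P[...,0]-h0[0],P[...,1]-h0[1])<.04)
n,l,s_,c=cv2.connectedComponentsWithStats(k.astype(np.uint8))
for i in range(1,n):
    if s_[i,4]>30: g=P[l==i]; print(s_[i],g.mean(0).round(4),g.min(0).round(3),g.max(0).round(3))
print(h0)
E
```

```text
up t 8.93 p [ 0.399 -0.03   0.199] F [0.  0.6 0.5] w 0.0846 j6 -0.05
look t 10.19 p [0.453 0.035 0.329] F [-0.3  0.4 -0.9] w 0.0851 j6 -1.45
[321 260  15  19 219] [0.4827 0.0318 0.1921] [0.478 0.026 0.181] [0.49  0.037 0.197]
[313 308  20  12 157] [0.5208 0.0186 0.1897] [0.518 0.011 0.181] [0.523 0.026 0.198]
[0.48286254 0.02881862]
```

View pics/w1.png

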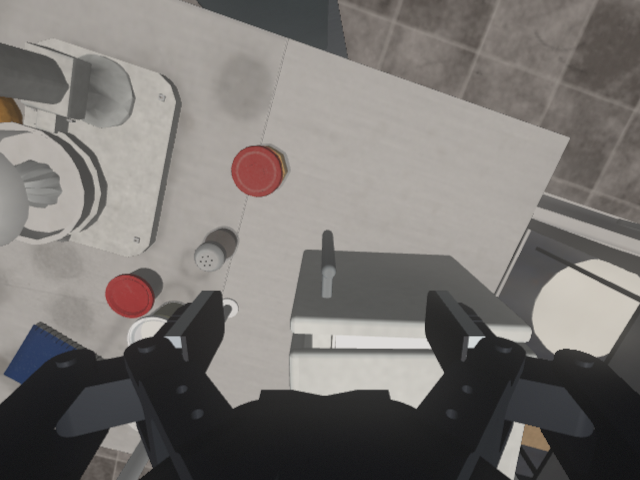

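Wrist view: handle top at (328,268), jar upright at (258,170), shaker at (210,255) clear of the door. I'll hook the bar with the jaws across the door and drive the arc.

```bash
python3 - <<'E'
from h import *
hm=np.array([.483,.031]); off=hm-door(.037,.17,.038)
a0=77.7-2.1
command_gripper(.026)
r.reach(p3(hm,.26),q(a0)); st("above")
print(r.move_straight(p3(hm,.192),speed=.1,max_force=6)); st("down")
command_gripper(.0,20); st("grip")
N=12
for i in range(1,N+1):
    ph=.037+(1.575-.037)*i/N
    xy=door(ph,.17,.038)+off*(1-i/N)
    if r.move_straight(p3(xy,.192),q(77.7-np.degrees(ph)),speed=.12,max_force=15): st("STOP"); break
    if i%3==0: st(i)
E
```

```text
above t 12.27 p [0.483 0.031 0.26 ] F [-0.7 -0.8  0.2] w 0.0259 j6 0.16
False
down t 13.1 p [0.483 0.031 0.192] F [ 0.1 -0.3 -0. ] w 0.026 j6 0.16
grip t 13.37 p [0.484 0.031 0.193] F [0.8 0.2 4.4] w 0.0111 j6 0.16
3 t 14.37 p [0.432 0.072 0.193] F [2.8 4.3 5.6] w 0.0109 j6 0.62
6 t 15.37 p [0.399 0.129 0.193] F [4.9 2.8 4.2] w 0.011 j6 1.15
9 t 16.37 p [0.39  0.194 0.193] F [3.6 1.2 6.7] w 0.0108 j6 1.69
12 t 17.37 p [0.405 0.258 0.193] F [-0.5  1.1  8.7] w 0.011 j6 2.2
```

```bash
python3 - <<'E'
from h import *
command_gripper(.030); s=st("open")
p=np.array(s["eef_pos"]); r.move_straight([*p[:2],.28],speed=.15); 
rk=door(1.57,.095,-.054)
r.reach(p3(rk-.06*fy,.37),q(77.7)); command_gripper(.085); r.hold(.3); st("look")
im,P=cloud("wrist"); save(im,"w2.png"); np.savez("w2.npz",im=im,P=P)
im,P=cloud("top"); np.savez("top2.npz",im=im,P=P)
E
```

```text
open t 17.69 p [0.404 0.258 0.191] F [0.3 0.1 0.4] w 0.0299 j6 2.2
look t 21.01 p [0.445 0.093 0.37 ] F [-0.4 -0.1 -0.6] w 0.085 j6 0.25
```

View pics/w2.png

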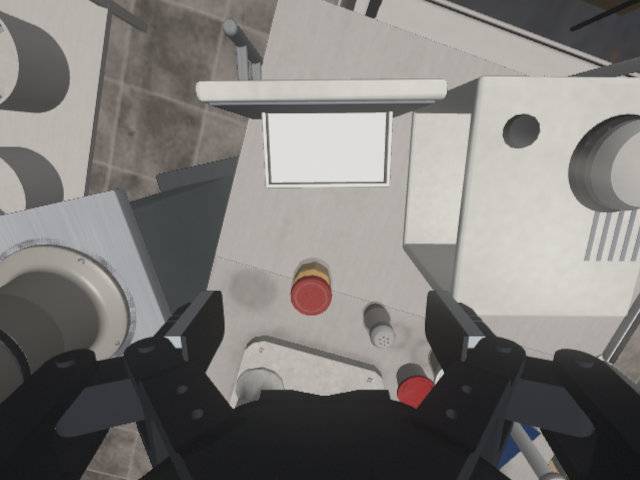

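The door is square, with the handle at (235,30) and the rack empty. The rack floor spans columns 271–385 and rows 113–183, and the jar stands at (311,293). Next I'll measure the rack.

```bash
python3 - <<'E'
from h import *
D=np.load("w2.npz"); P=D["P"].astype(float)
v,u=np.mgrid[:480,:640]
loc=lambda g:np.c_[(g[:,:2]-H)@(-fx),(g[:,:2]-H)@(-fy)]
def rep(n,k):
    g=P[k]; L=loc(g); print(n,k.sum(),"z",np.median(g[:,2]).round(4),"along",np.percentile(L[:,0],[1,99]).round(4),"in",np.percentile(L[:,1],[1,99]).round(4)); return L
roi=(u>255)&(u<400)&(v>105)&(v<195)
rep("floor",roi&(abs(P[...,2]-.108)<.006))
rep("rail",roi&(abs(P[...,2]-.125)<.004))
L=rep("doortop",(v>75)&(v<110)&(u>190)&(u<455)&(abs(P[...,2]-.2)<.004))
for n,k in(("front rail",roi&(abs(P[...,2]-.125)<.004)&(v>182)),("doortop",(v>75)&(v<110)&(u>200)&(u<440)&(abs(P[...,2]-.2)<.004))):
    f=np.polyfit(*loc(P[k]).T,1); print(n,"slope",f)
k=(v>200)&(v<320)&(u>285)&(u<335)&(abs(P[...,2]-.08)<.004); g=P[k]; print("jar",np.mean([g.min(0),g.max(0)],0).round(4),g.max(0)-g.min(0))
k=(v>15)&(v<50)&(u>215)&(u<250)&(abs(P[...,2]-.193)<.004); print("handle",loc(P[k]).mean(0))
E
```

```text
floor 8182 z 0.1081 along [0.0302 0.1537] in [0.017  0.0887]
rail 1224 z 0.1248 along [0.0262 0.1578] in [0.0164 0.0924]
doortop 5135 z 0.1995 along [0.0015 0.1933] in [-0.0007  0.0147]
front rail slope [0.00331688 0.09025667]
doortop slope [0.0077086  0.00646338]
jar [ 0.4008 -0.028   0.0796] [0.0534388  0.05341617 0.00704815]
handle [ 0.16680314 -0.03761708]
```

```bash
python3 - <<'E'
from h import *
J=np.array([.4005,-.0285]); T=H-.092*fx-.053*fy; print(T)
r.reach(p3(J,.20),q(77.7))
print(r.move_straight(p3(J,.057),speed=.12,max_force=12)); st("down")
command_gripper(.03,40); st("grip")
r.move_straight(p3(J,.30),speed=.2); st("up")
r.move_straight(p3(T,.30),speed=.15)
print(r.move_straight(p3(T,.185),speed=.1,max_force=10)); st("pre")
r.hold(.2)
print(r.move_straight(p3(T,.160),speed=.02,max_force=3)); st("set")
E
```

```text
[0.4608212  0.15181538]
False
down t 23.31 p [ 0.401 -0.029  0.057] F [-0.3  0.1  0.8] w 0.0854 j6 -0.05
grip t 23.71 p [ 0.401 -0.029  0.058] F [-2.9  0.7 11.5] w 0.056 j6 -0.05
up t 25.07 p [ 0.4   -0.028  0.299] F [ 0.4 -0.1 -3.3] w 0.0555 j6 -0.05
False
pre t 27.79 p [0.461 0.152 0.186] F [-0.1 -0.4 -4. ] w 0.0562 j6 0.37
True
set t 28.89 p [0.461 0.152 0.166] F [-1.  -0.4  5. ] w 0.0562 j6 0.37
```

Contact came at TCP z 0.166, against 0.165 predicted. Releasing and checking.

```bash
python3 - <<'E'
from h import *
command_gripper(.070); s=st("rel"); p=np.array(s["eef_pos"])
r.move_straight([*p[:2],.30],speed=.12); 
r.move_straight(p3(p[:2]-.06*fy,.37),speed=.2); r.hold(.3); st("look")
im,P=cloud("wrist"); save(im,"w3.png"); P=P.astype(float)
v,u=np.mgrid[:480,:640]
L=np.stack([(P[...,:2]-H)@(-fx),(P[...,:2]-H)@(-fy)],-1)
for z in(.188,.172):
    k=(abs(P[...,2]-z)<.005)&(v<300)&(L[...,0]>.03)&(L[...,0]<.15)&(L[...,1]>.016)&(L[...,1]<.09)
    g=np.c_[L[k],P[k][:,2]]; print("lid",k.sum(),g.mean(0).round(4),np.percentile(g,[2,98],0).round(4).tolist())
    if z==.188:
        c=np.linalg.lstsq(np.c_[L[k],np.ones(k.sum())],P[k][:,2],rcond=None)[0]; print("tilt",c[:2].round(3))
k=(v<110)&(abs(P[...,2]-.2)<.004)&(L[...,1]<.02)&(L[...,1]>-.01); f=np.polyfit(*L[k].T,1); print("door slope",f)
E
```

```text
rel t 29.18 p [0.46  0.152 0.165] F [ 0.3 -0.1  0. ] w 0.0697 j6 0.37
look t 31.37 p [0.447 0.094 0.369] F [-0.7 -0.1  0.3] w 0.0701 j6 0.25
lid 3490 [0.0923 0.0492 0.188 ] [[0.0618, 0.0164, 0.1848], [0.1294, 0.0763, 0.1918]]
tilt [ 0.008 -0.015]
lid 156 [0.0883 0.0169 0.1725] [[0.0334, 0.0163, 0.1672], [0.1473, 0.0174, 0.1769]]
door slope [0.00939238 0.00632139]
```

View pics/w3.png

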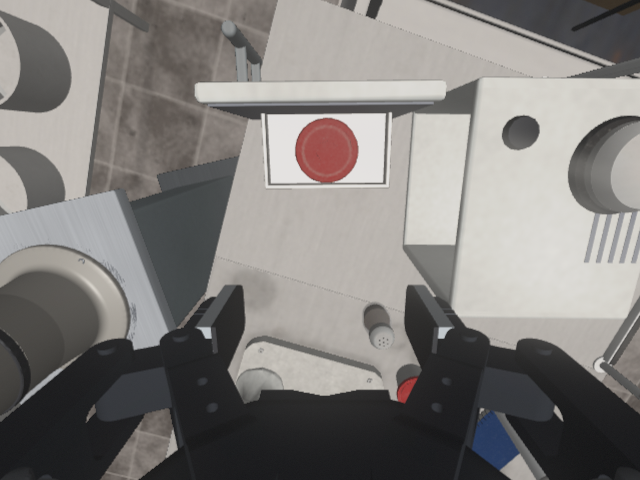

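The jar stands upright inside the rack, with its lid at (327,150) and z = 0.188 as it should be. The door is square and the shaker is untouched at (378,330). The robot touches nothing, so I'm handing in.

```bash
python3 - <<'E'
from h import *
r.finish_job(); st("end")
E
```

```text
the job is handed in; nothing more can be done
the job is handed in; nothing more can be done
```

The fridge door is open square and the jar stands upright in its rack. I handed the job in at about 31 s.

- **Clearing the way:** The jar stood in the door's way, so I set it aside first. The shaker was already clear of the door, so I left it standing where it was.
- **Opening the door:** I gripped the handle bar and swung the door to about 1.57 rad. The force on the tool stayed under 10 N along the swing.
- **Placing the jar:** I set it in the rack by feel. It touched down at tool height 0.166 m, against 0.165 m predicted, and I let go there.

My last checks, from the wrist camera:
- **Jar:** The lid's top is at z = 0.188 m, as it should be for a jar standing on the rack floor. Its tilt measured 0.02 rad or less, and the lid lies within the rack.
- **Door:** It is square to the front to within about 0.01 rad.
- **Bystanders:** The shaker is upright. I never moved near the bell, the olive pot or the mustard pot, but did not measure them again afterwards.
- **Robot:** It was holding clear of everything when I handed in.

No check failed or disagreed.

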